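# Lay out a prototype power and cooling set for wiring

## Robot

A 6-joint arm with a two-finger parallel gripper is mounted at the origin on the work surface. World frame = base frame: x ahead of the robot, y to its left, z up, the work surface at z = 0. Lengths are in m, angles in rad, forces in N, time in s.
With the tool pointing down it reaches from about 0.3 to 0.875 m from the base axis. Payload 6.4 kg.
Tool frame: the origin (TCP) lies between the finger pads; the fingertips stand 19 mm ahead of it and the grasp point (between the pads) is the TCP (ctrl.tips_ahead is the z of the fingertips in the tool frame, in m); z points along the fingers, y is the line along which they close (so a half turn about z gives the same grasp; the last joint's range is limited). The gripper opens to 85 mm and grips with 20 to 120 N. Pads are 22 mm wide; open, the fingers measure 114 mm over their backs; the gripper's body (76 mm by 85 mm) begins 54 mm behind the grasp point. The pads swing forward as they close: fully open they stand 13 mm farther back than shut.
Start: joints at [0.918, 0.181, 1.607, -0, 1.354, -0.206], TCP at [0.248, 0.519, 0.25] pointing down, gripper open.
Joint ranges: [-2.99, 2.99], [-0.89, 2.07], [0.3, 2.58], [-1.14, 4.28], [0, 2.63], [-3.12, 3.12]. Speed limits (rad/s): [2.57, 2.57, 3.01, 3.14, 3.14, 3.14].

## Interface

Orientations are given as a unit quaternion [w, x, y, z].
In Python, from bench import readout, vision, ctrl gives the robot as it stands.
- The arm moves only by the tool play_rows, never from a script. Its arguments are lists of equal length, an entry for each row: "xyz": the shift along the tool's x, y, z in mm, a list of three; "rot": the turn, a rotation vector about the tool's x, y, z in rad, a list of three; "grip": the opening, from 0 (shut) to 1 (fully open). In form: {"xyz": [[x, y, z], ...], "rot": [[rx, ry, rz], ...], "grip": [grip, ...]}. A call has exactly 10 rows; each row is the pose to reach, as a shift and turn from the pose commanded when the call began, along the tool's axes at that moment; what a row does not reach only later rows make up. A row lasts 1/8 s, in which the tool goes at most 62.5 mm and 10.7 degrees, less where a joint would pass 70% of its speed; a pose out of reach is approached as far as the arm can. A call with a gripper value outside its range is refused whole. The fingers move at their own pace and stop on an object; the grip force is fixed at half the most. Time passes only in rows, so rows that repeat a pose let the fingers close, or fill a call up. It gives the time, the measured TCP pose, the force, the opening and the grip force at its end, in the units of the state.
- readout.get_obs(): the state, without advancing time (a new reading comes with each control period).
- vision.camera(name): name is "scene" or "top" or "wrist"; returns a dict with "color" (480x640x3 uint8, red, green, blue), "depth" (480x640 float32, m along the optical axis (not along the pixel's ray), 0 where there is no reading), "camera_matrix" (3x3 intrinsics, pixels), "extrinsics" (4x4, takes a point from camera to world coordinates); the wrist camera has in their place "hand_eye" (4x4, takes a point from camera to tool coordinates, whose origin is the TCP and whose axes are the flange's). Camera axes: x right, y down, z forward; pixel columns grow to the right and rows downward; lengths in m; the calibration is good to about 2 mm. The wrist camera is an equidistant fisheye: a pixel r from the principal point sees the ray r / f radians off the axis. A picture is of the moment at which its call begins: read the wrist's pose just before it.
- ctrl.hand_in(): hands the job in; it is judged then, once.
The state is a dict: "time_s": time; "q": joint angles; "dq": joint speeds; "joint_efforts": joint torques, N m; "eef_pos": TCP position; "eef_rot": TCP orientation; "wrist_force": force on the tool from outside, world axes, zero at the start; "torque": the same for the moment, N m; "opening": opening from 0.0 (shut) to 1.0 (fully open); "grasp_force": force on a finger pad.
Only numpy, scipy, OpenCV 4.12 (cv2) and the standard library are available. Lean on these libraries where they do the work, as an engineer would, in place of code of your own. Each camera call takes 0.05 s, during which the arm holds its last target. There are 200 camera calls.

## Task

Set out this prototype ready for wiring: put the pin-fin heatsink on the bare processor, centred and square, and then the fan flat, centred and square on top of the heatsink. On the dark steel mounting plate, stand the large capacitor upright midway between the two transformers, and set the terminal block straight behind the larger transformer (on the broad part of the plate, away from the robot), its long side pointing straight away from that transformer and its near end about 2 cm from it. Leave the small spare capacitor where it is, and let go of everything.

Things in the scene. Friction and masses are not known exactly. Their poses are not given: they have to be found in the camera images.
- heatsink_mid (a point): Loose bare-aluminium pin-fin heatsink, 50 x 50 mm and 25 mm high, pins up, lying on the bench; about 0.13 kg. The point is its centre, half-way up; x and y run along its sides, z up. It may sit on the processor in any of its four square turns.
- fan_mid (a point): Loose square axial fan, black frame with grey blades, 50 x 50 mm and 20 mm thick, lying flat on the bench; about 0.05 kg. The point is its centre, half-way up; x and y along its sides, z up. It may sit in any of its four square turns.
- capacitor_mid (a point): Loose large electrolytic capacitor: black upright can with a silver top, 35 mm diameter, 50 mm tall, standing on the bench; about 0.07 kg. The point is its centre, 25 mm above its underside; z up.
- block_mid (a point): Loose grey terminal block with two rows of brass screws, 50 mm long (its x), 22 mm wide (its y), 25 mm high, lying screws up; about 0.045 kg. The point is its centre, half-way up. Either end may point either way.
- processor (a point): Fixed green circuit board, 100 x 90 mm on a 110 x 100 mm black base, upper face 12 mm above the bench, with a bare aluminium processor lid of 40 x 40 mm and 4 mm height in its middle. The point is the centre of the lid's top face, 16 mm above the bench; x and y along the lid's sides, z up. Everything else on the board is lower than the lid's top.
- plate_mid (a point): Fixed dark steel mounting plate, 4 mm thick, 165 x 210 mm, carrying the two transformers. The point is on its upper face (4 mm above the bench), midway between the two transformers' axes; y runs along the line through both transformers, x points away from the robot's side towards the broad empty part of the plate (the plate reaches 40 mm towards the robot and 125 mm away from it, and 105 mm to each side), z up. It may be turned up to 0.2 rad from the robot's own axes.
- toroid_big: Larger of the two fixed copper-wound toroidal transformers on the plate: a flat round drum, 64 mm diameter, 32 mm high (bolt head 3 mm more), its axis 70 mm from the plate's midway point, on the left or on the right. Origin: centre of its underside, on the plate's upper face; its axes are parallel to the plate's, x pointing behind it. The terminal block's centre belongs 77 mm from this axis along +x.
- toroid_small: Smaller fixed copper-wound toroidal transformer on the plate, 44 mm diameter, 22 mm high (bolt head 3 mm more), 70 mm from the plate's midway point on the other side. Origin: centre of its underside, on the plate's upper face.
- spare_mid (a point): Small spare capacitor, same make as the large one but only 25 mm diameter and 30 mm tall, standing loose on the bench: to be left where it is. The point is its centre, half-way up.

How it is judged:
On the way, in this order (a step that is already met when the one before it is completed fails the run):
1. the heatsink sits flat, centred and square on the processor, let go (horizontal distance between heatsink_mid and processor below 0.01 m and z of heatsink_mid in the frame of processor between 0.0085 and 0.0165 m and angle between heatsink_mid's own z axis and vertical below 0.1 rad and (angle between the x axis of heatsink_mid and the x axis of processor, either way round below 0.22 rad or angle between the x axis of heatsink_mid and the y axis of processor, either way round below 0.22 rad) and contact force between heatsink and the fingers below 0.05 N), for 0.2 s.
2. then the fan sits flat, centred and square on the heatsink, let go (horizontal distance between fan_mid and heatsink_mid below 0.01 m and z of fan_mid in the frame of heatsink_mid between 0.0185 and 0.0265 m and angle between fan_mid's own z axis and vertical below 0.1 rad and (angle between the x axis of fan_mid and the x axis of heatsink_mid, either way round below 0.22 rad or angle between the x axis of fan_mid and the y axis of heatsink_mid, either way round below 0.22 rad) and contact force between fan and the fingers below 0.05 N), for 0.2 s.
At the end, for the whole second after the job is handed in: Heatsink on processor and fan on heatsink: flat, within 10 mm, 0.22 rad of square. Capacitor upright within 12 mm of midway. Block on the plate 77 mm behind the big transformer axis (14 mm along, 12 mm sideways, 0.25 rad). All released, at rest; spare moved under 20 mm (all of step 1 and all of step 2 and horizontal distance between capacitor_mid and plate_mid below 0.012 m and z of capacitor_mid in the frame of plate_mid between 0.021 and 0.029 m and angle between each of capacitor_mid, block_mid's own z axis and vertical below 0.1 rad and x of block_mid in the frame of toroid_big between 0.063 and 0.091 m and y of block_mid in the frame of toroid_big between -0.012 and 0.012 m and z of block_mid in the frame of toroid_big between 0.0085 and 0.0165 m and angle between the x axis of block_mid and the x axis of plate_mid, either way round below 0.25 rad and linear speed of each of heatsink, fan, capacitor, block below 0.01 m/s and angular speed of each of heatsink, fan, capacitor, block below 0.1 rad/s and contact force between each of capacitor, block and the fingers below 0.05 N and distance of spare_mid from where it was at the start of the episode below 0.02 m); the robot touches nothing.
It fails at once if the spare capacitor is moved by more than 20 mm (distance of spare_mid from where it was at the start of the episode above 0.02 m).
It also fails if it takes over 93 s, if anything falls off the work surface, if the arm or the gripper's body presses on something with over 40 N, if the wrist force passes 120 N, or if a joint passes its speed limit or range.

## Working session

There is one attempt and no reset: what is moved stays moved. The work goes in short steps, Python scripts to look and compute and a tool call to move; the robot and the scene stay as the last step left them, time stands still between calls to the robot, and variables do not carry over. Pictures are saved under pics/ and viewed, at most 14 in all, crops included, and the job is handed in when it is done.

Besides the shell and the picture viewer there is one more tool, called after ">>>" in YAML: its name, and indented under it one key for each argument. play_rows: Moves the arm, as the interface text tells. Its arguments: {"type":"object","properties":{"xyz":{"type":"array","items":{"type":"array","items":{"type":"number"}}},"rot":{"type":"array","items":{"type":"array","items":{"type":"number"}}},"grip":{"type":"array","items":{"type":"number"}}},"required":["xyz","rot","grip"]}

```bash
ls; mkdir -p pics; python3 - <<'E'
from bench import readout, vision, ctrl
import cv2, numpy as np
o=readout.get_obs(); print(o['time_s'],o['eef_pos'],o['eef_rot'],o['opening'],ctrl.tips_ahead)
for n in ['top','scene']:
    c=vision.camera(n); np.savez(f'pics/{n}.npz',**c); cv2.imwrite(f'pics/{n}0.png',c['color'][:,:,::-1])
    print(n,c['camera_matrix'].round(1).tolist(),c['extrinsics'].round(3).tolist(), (c['depth']>0).mean())
E
```

```text
pics
0.0 [0.24809786 0.51813936 0.24938623] [-3.74362193e-04  2.21554414e-01  9.75147620e-01 -7.87783457e-04] 1.0014831429769437 0.019
top [[602.7, 0.0, 312.6], [0.0, 602.7, 237.4], [0.0, 0.0, 1.0]] [[-0.019, -0.99, 0.139, 0.42], [-1.0, 0.016, -0.021, 0.012], [0.018, -0.14, -0.99, 1.246], [0.0, 0.0, 0.0, 1.0]] 0.9959016927083333
scene [[471.9, 0.0, 320.6], [0.0, 471.9, 238.6], [0.0, 0.0, 1.0]] [[0.305, 0.657, -0.689, 1.365], [0.952, -0.196, 0.234, -0.245], [0.018, -0.728, -0.686, 0.839], [0.0, 0.0, 0.0, 1.0]] 0.9960091145833333
```

View pics/top0.png

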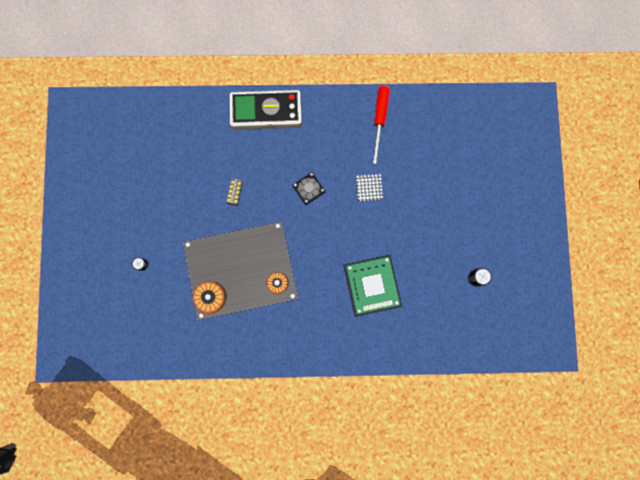

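View pics/scene0.png

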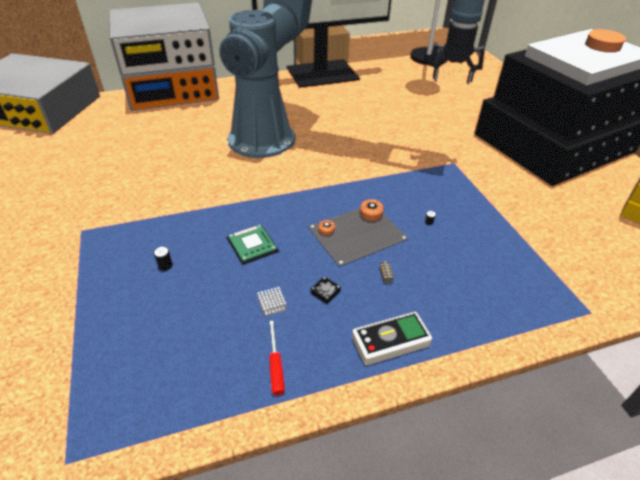

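The top view shows, in pixels: heatsink (370,188), fan (309,188), block (234,192), large capacitor (481,277) and spare (139,264). The processor lid is at (373,286), with the big toroid on the left at (208,297) and the small one at (277,283). The scene view shows the same layout, with nothing stacked.

```bash
cat > h.py <<'E'
import numpy as np, cv2
from bench import readout, vision, ctrl
from scipy.spatial.transform import Rotation as R
def load(n): return dict(np.load(f'pics/{n}.npz'))
def cloud(c):
    K=c['camera_matrix']; v,u=np.mgrid[:480,:640]; d=c['depth']
    p=np.stack([(u-K[0,2])/K[0,0]*d,(v-K[1,2])/K[1,1]*d,d],-1)
    return p@c['extrinsics'][:3,:3].T+c['extrinsics'][:3,3]
def pix2plane(c,u,v,z):
    K=c['camera_matrix'];E=c['extrinsics']
    r=E[:3,:3]@np.array([(u-K[0,2])/K[0,0],(v-K[1,2])/K[1,1],1.])
    return E[:3,3]+r*(z-E[2,3])/r[2]
def tool():
    o=readout.get_obs(); w,x,y,z=o['eef_rot']
    return o, np.array(o['eef_pos']), R.from_quat([x,y,z,w])
E
cat > m.py <<'E'
from h import *
t=load('top'); P=cloud(t); s=load('scene'); S=cloud(s)
obj=dict(heatsink=(370,188,.025),fan=(309,188,.02),block=(234,192,.025),cap=(481,277,.05),spare=(139,264,.03),proc=(373,286,.016),big=(208,297,.036),small=(277,283,.026))
for n,(u,v,h) in obj.items():
    c=pix2plane(t,u,v,h); 
    for nm,Q in (('top',P),('scene',S)):
        near=np.hypot(Q[...,0]-c[0],Q[...,1]-c[1])<.045
        bg=np.median(Q[...,2][near & (Q[...,2]<.012)])
        m=near&(Q[...,2]>max(h*.6,h-.012)); q=Q[m]
        if len(q)<5: print(n,nm,'few',c.round(3));continue
        r=cv2.minAreaRect((q[:,:2]*1000).astype(np.float32))
        print(n,nm,'guess',c[:2].round(3),'bg %.4f'%bg,'z90 %.4f'%np.percentile(q[:,2],90),'mean',q.mean(0).round(4),'rect',np.round(r[0],1),np.round(r[1],1),round(r[2],1),len(q))
E
python3 m.py
```

```text
heatsink top guess [ 0.694 -0.134] bg 0.0008 z90 0.0268 mean [ 0.6965 -0.1328  0.0227] rect [ 697.1 -132.7] [52.1 51. ] 3.1 342
heatsink scene guess [ 0.694 -0.134] bg -0.0001 z90 0.0257 mean [ 0.6988 -0.1314  0.0223] rect [ 697.3 -131.5] [52.7 50.9] 5.0 349
fan top guess [ 0.697 -0.008] bg 0.0008 z90 0.0218 mean [ 0.6981 -0.0063  0.0175] rect [698.2  -6.2] [51.2 50.7] 32.9 395
fan scene guess [ 0.697 -0.008] bg 0.0000 z90 0.0210 mean [ 0.6989 -0.0056  0.0175] rect [698.3  -5.1] [51.6 54.7] 33.1 356
block top guess [0.689 0.147] bg -0.0000 z90 0.0260 mean [0.692  0.1482 0.0213] rect [692.  148.5] [22.3 50.2] 77.7 239
block scene guess [0.689 0.147] bg 0.0002 z90 0.0258 mean [0.693  0.1488 0.0218] rect [690.9 149.5] [22.7 53.7] 77.9 179
cap top guess [ 0.503 -0.347] bg -0.0003 z90 0.0522 mean [ 0.5045 -0.349   0.0487] rect [ 505.  -350.2] [33.4 35.1] 10.1 256
cap scene guess [ 0.503 -0.347] bg 0.0002 z90 0.0516 mean [ 0.5097 -0.3491  0.0481] rect [ 507.1 -350.2] [34.1 34.3] 71.9 171
spare top guess [0.543 0.338] bg -0.0003 z90 0.0327 mean [0.5441 0.339  0.029 ] rect [544.4 339.4] [25.
[... 165 characters left out ...]
5] bg 0.0101 z90 0.0165 mean [ 0.4907 -0.1348  0.0132] rect [ 490.7 -134.5] [88.5 88.3] 89.0 1227
proc scene guess [ 0.491 -0.135] bg 0.0109 z90 0.0164 mean [ 0.493  -0.1354  0.0133] rect [ 491.8 -135.4] [88.3 86.8] 46.5 656
big top guess [0.474 0.198] bg 0.0027 z90 0.0381 mean [0.4742 0.1976 0.0346] rect [474.4 198.1] [62.2 60.2] 88.3 789
big scene guess [0.474 0.198] bg 0.0040 z90 0.0384 mean [0.4807 0.1959 0.0347] rect [476.4 197.6] [62.1 58.9] 12.7 320
small top guess [0.5   0.061] bg 0.0029 z90 0.0286 mean [0.5011 0.0609 0.0247] rect [501.5  60.5] [41.6 41.6] 44.2 358
small scene guess [0.5   0.061] bg 0.0039 z90 0.0283 mean [0.5054 0.0599 0.0245] rect [503.2  60.5] [43.2 39.6] 56.3 176
```

```bash
cat >> h.py <<'E'
def plan(x,y,z,yaw):
    """shift (mm, tool axes) and turn about tool z to bring tool to x,y,z (m) with closing line at yaw deg (mod 180, nearest)"""
    o,p,r=tool(); d=r.inv().apply(np.array([x,y,z])-p)*1000
    ty=r.apply([0,1,0]); cur=np.degrees(np.arctan2(ty[1],ty[0]))
    dy=(yaw-cur+90)%180-90
    Rt=R.from_matrix(np.array([[np.sin(np.radians(cur+dy)),np.cos(np.radians(cur+dy)),0],[-np.cos(np.radians(cur+dy)),np.sin(np.radians(cur+dy)),0],[0,0,-1]]))
    rv=(r.inv()*Rt).as_rotvec()
    print('shift',d.round(1),'rotvec',rv.round(3),'cur yaw',round(cur,1),'pos',p.round(4),'q6',round(o['q'][5],2))
E
python3 - <<'E'
from h import *
for n in ('top','scene'):
    c=load(n);P=cloud(c);col=c['color'].astype(int)
    near=np.hypot(P[...,0]-.491,P[...,1]+.135)<.075
    lid=near&(col.min(-1)>200)&(np.hypot(P[...,0]-.491,P[...,1]+.135)<.032)
    g=near&(col[...,1]>col[...,0]+25)&(col[...,1]>col[...,2]+15)
    for nm,m in (('lid',lid),('board',g)):
        q=P[m]; print(n,nm,len(q),'z',np.median(q[:,2]).round(4),[np.round(a,1) for a in cv2.minAreaRect((q[:,:2]*1000).astype(np.float32))])
print(cv2.minAreaRect(np.float32([[0,0],[10,1],[-1,10],[9,11]])))
plan(.697,-.1325,.12,94)
E
```

```text
top lid 360 z 0.015 [array([ 493.4, -134.4]), array([38.9, 39. ]), np.float64(10.8)]
top board 1686 z 0.011 [array([ 494.3, -135.5]), array([103.2,  93. ]), np.float64(10.8)]
scene lid 167 z 0.0158 [array([ 493.4, -134.2]), array([41.1, 39.1]), np.float64(13.2)]
scene board 737 z 0.0119 [array([ 496.3, -132.9]), array([97.7, 91.9]), np.float64(11.6)]
((4.5, 5.5), (10.049875259399414, 10.049875259399414), 5.710592269897461)Traceback (most recent call last):
  File "<stdin>", line 10, in <module>
  File "h.py", line 21, in plan
    Rt=R.from_matrix(np.array([[np.sin(np.radians(cur+dy)),np.cos(np.radians(cur+dy)),0],[-np.cos(np.radians(cur+dy)),np.sin(np.radians(cur+dy)),0],[0,0,-1]]))
  File "scipy/spatial/transform/_rotation.pyx", line 1143, in scipy.spatial.transform._rotation.Rotation.from_matrix
ValueError: Non-positive determinant (left-handed or null coordinate frame) in rotation matrix 0: [[ 0.99756405 -0.06975647  0.        ]
 [ 0.06975647  0.99756405  0.        ]
 [ 0.          0.         -1.        ]].
```

```bash
python3 - <<'E'
s=open('h.py').read()
a=s.index("    Rt=R.from"); b=s.index("    rv=")
s=s[:a]+"    a=np.radians(cur+dy); c,n=np.cos(a),np.sin(a)\n    Rt=R.from_matrix(np.array([[-n,c,0],[c,n,0],[0,0,-1.]]))\n"+s[b:]
open('h.py','w').write(s)
from h import *
plan(.697,-.1325,.12,94)
E
```

```text
shift [-686.  -392.7  129.8] rotvec [-0.001 -0.001 -0.517] cur yaw 64.4 pos [0.2481 0.5182 0.2495] q6 -0.21
```

>>> play_rows:
  xyz:
    - [-43,-25,8]
    - [-86,-49,16]
    - [-129,-74,24]
    - [-172,-98,32]
    - [-215,-123,41]
    - [-258,-147,49]
    - [-301,-172,57]
    - [-344,-196,65]
    - [-387,-221,73]
    - [-430,-246,81]
  rot:
    - [0,0,-0.05]
    - [0,0,-0.1]
    - [0,0,-0.15]
    - [0,0,-0.2]
    - [0,0,-0.25]
    - [0,0,-0.3]
    - [0,0,-0.35]
    - [0,0,-0.4]
    - [0,0,-0.45]
    - [0,0,-0.517]
  grip: [1,1,1,1,1,1,1,1,1,1]

```text
time_s: 1.35
eef_pos: [0.5304, 0.1095, 0.1687]
eef_rot: [-0.0, -0.036, 0.999, 0.0]
wrist_force: [0.6, 0.3, 0.3]
opening: 0.997
grasp_force: 0.0
```

```bash
python3 -c "
from h import *
plan(.697,-.1325,.12,94)"
```

```text
shift [-148.7 -253.3   48.6] rotvec [ 0.    -0.     0.002] cur yaw 94.1 pos [0.5304 0.1095 0.1687] q6 -1.66
```

>>> play_rows:
  xyz:
    - [-24,-40,8]
    - [-48,-81,16]
    - [-71,-121,24]
    - [-95,-162,32]
    - [-119,-203,40]
    - [-140,-240,45]
    - [-149,-253,49]
    - [-149,-253,49]
    - [-149,-253,49]
    - [-149,-253,49]
  rot:
    - [0,0,0]
    - [0,0,0]
    - [0,0,0]
    - [0,0,0]
    - [0,0,0]
    - [0,0,0]
    - [0,0,0]
    - [0,0,0]
    - [0,0,0]
    - [0,0,0]
  grip: [1,1,1,1,1,1,1,1,1,1]

```text
time_s: 2.6
eef_pos: [0.696, -0.1295, 0.1207]
eef_rot: [-0.0, -0.036, 0.999, 0.0]
wrist_force: [-0.5, 0.1, -0.3]
opening: 0.999
grasp_force: 0.0
```

```bash
cat >> h.py <<'E'
def wcloud(tag):
    """wrist cloud in world"""
    o,p,r=tool(); c=vision.camera('wrist'); K=c['camera_matrix']; f=K[0,0]
    v,u=np.mgrid[:480,:640]; a=(u-K[0,2])/K[0,0]; b=(v-K[1,2])/K[1,1]; th=np.hypot(a,b)
    k=np.tan(np.minimum(th,1.4))/np.maximum(th,1e-9)
    d=c['depth']; q=np.stack([a*k*d,b*k*d,d],-1)
    q[(d==0)|(th>1.4)]=np.nan
    q=q@c['hand_eye'][:3,:3].T+c['hand_eye'][:3,3]; q=r.apply(q.reshape(-1,3)).reshape(480,640,3)+p
    cv2.imwrite(f'pics/{tag}.png',c['color'][:,:,::-1])
    return c,q
def rect(q,m,n=''):
    p=q[m&np.isfinite(q[...,0])]
    if len(p)<5: print(n,'few');return
    r=cv2.minAreaRect((p[:,:2]*1000).astype(np.float32))
    print(n,len(p),'z50 %.4f z95 %.4f'%(np.median(p[:,2]),np.percentile(p[:,2],95)),'mean',(p.mean(0)*1000).round(1),'rect',np.round(r[0],1),np.round(r[1],1),round(r[2],1))
def near(q,x,y,rad,z0,z1): return (np.hypot(q[...,0]-x,q[...,1]-y)<rad)&(q[...,2]>z0)&(q[...,2]<z1)
E
python3 - <<'E'
from h import *
c,q=wcloud('w1')
print(c['camera_matrix'].round(1).tolist(),c['hand_eye'].round(3).tolist())
rect(q,near(q,.697,-.1325,.045,-.01,.005),'bg')
rect(q,near(q,.697,-.1325,.045,.015,.04),'hs')
rect(q,near(q,.698,-.006,.045,.012,.04),'fan')
plan(.697,-.1325,.022,94)
E
```

```text
[[371.6, 0.0, 321.7], [0.0, 371.6, 244.2], [0.0, 0.0, 1.0]] [[0.0, -0.963, -0.268, 0.068], [1.0, 0.001, -0.001, 0.001], [0.001, -0.268, 0.963, -0.123], [0.0, 0.0, 0.0, 1.0]]
bg 7546 z50 -0.0003 z95 0.0047 mean [ 6.919e+02 -1.340e+02  2.000e-01] rect [ 697.2 -132.4] [89.5 89.6] 3.9
hs 3649 z50 0.0234 z95 0.0249 mean [ 695.8 -130.4   22.1] rect [ 696.3 -130.4] [51.3 50.1] 3.0
fan 3337 z50 0.0178 z95 0.0196 mean [696.3  -5.8  16.8] rect [697.2  -4.6] [51.8 51.3] 32.7
shift [-0.7 -2.9 98.8] rotvec [-0.     0.     0.002] cur yaw 94.1 pos [ 0.6961 -0.1297  0.1208] q6 -1.99
```

View pics/w1.png

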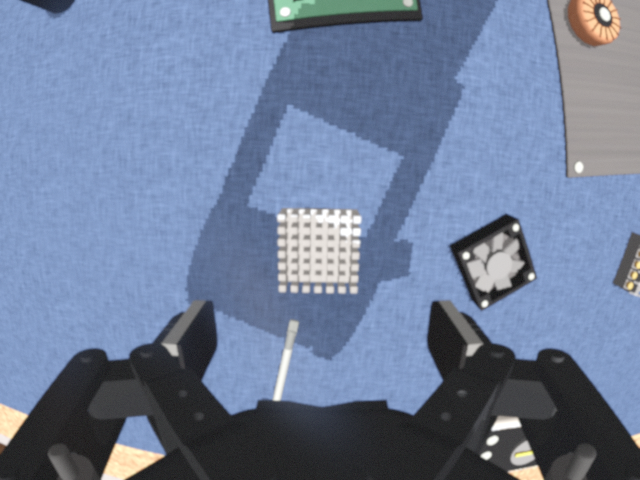

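The wrist view shows the heatsink at (319,251), between the open pads at columns 215 and 435. It is clear of the screwdriver tip at (293,325).

>>> play_rows:
  xyz:
    - [0,-1.5,30]
    - [0,-1.5,60]
    - [0,-1.5,85]
    - [0,-1.5,95]
    - [0,-1.5,99]
    - [0,-1.5,99]
    - [0,-1.5,99]
    - [0,-1.5,99]
    - [0,-1.5,99]
    - [0,-1.5,99]
  rot:
    - [0,0,0.01]
    - [0,0,0.015]
    - [0,0,0.015]
    - [0,0,0.015]
    - [0,0,0.015]
    - [0,0,0.015]
    - [0,0,0.015]
    - [0,0,0.015]
    - [0,0,0.015]
    - [0,0,0.015]
  grip: [1,1,1,1,1,0.3,0.3,0,0,0]

```text
time_s: 3.9
eef_pos: [0.6975, -0.1329, 0.0229]
eef_rot: [0.001, -0.028, 1.0, -0.0]
wrist_force: [-0.5, 0.0, 7.2]
opening: 0.568
grasp_force: 64.8
```

```bash
python3 - <<'E'
from h import *
o=readout.get_obs();print(o['opening'],o['grasp_force'],o['wrist_force'])
plan(.4934,-.1344,.1,101)
E
```

```text
0.568095005127658 64.77060198783875 [-0.49771239  0.03386864  7.16294704]
shift [203.7   9.7 -77.6] rotvec [-0.001  0.002 -0.137] cur yaw 93.2 pos [ 0.6975 -0.1329  0.0229] q6 -1.98
```

>>> play_rows:
  xyz:
    - [0,0,-25]
    - [0,0,-60]
    - [10,0,-78]
    - [50,2,-78]
    - [95,4,-78]
    - [140,6,-78]
    - [180,8,-78]
    - [200,9.5,-78]
    - [203.7,9.7,-78]
    - [203.7,9.7,-78]
  rot:
    - [0,0,0]
    - [0,0,0]
    - [0,0,0]
    - [0,0,-0.05]
    - [0,0,-0.1]
    - [0,0,-0.137]
    - [0,0,-0.137]
    - [0,0,-0.137]
    - [0,0,-0.137]
    - [0,0,-0.137]
  grip: [0,0,0,0,0,0,0,0,0,0]

```text
time_s: 5.15
eef_pos: [0.4934, -0.1344, 0.1002]
eef_rot: [0.001, -0.096, 0.995, -0.0]
wrist_force: [1.1, 0.6, -2.0]
opening: 0.57
grasp_force: 64.1
```

```bash
python3 - <<'E'
from h import *
c,q=wcloud('w2'); o,p,r=tool()
col=c['color'].astype(int)
g=near(q,.493,-.134,.085,.004,.02)&(col[...,1]>col[...,0]+25)&(col[...,1]>col[...,2]+15)
rect(q,g,'board')
rect(q,near(q,p[0],p[1],.04,.085,.2),'held')
print(o['opening'],o['grasp_force'],o['wrist_force'])
plan(.4934,-.1344,.0395,101)
E
```

```text
board 8215 z50 0.0110 z95 0.0121 mean [ 465.8 -137.2   10.9] rect [ 478.6 -135.1] [71.7 93.7] 11.0
held 45596 z50 0.1566 z95 0.1813 mean [ 482.9 -135.5  142.4] rect [ 493.  -134.5] [51.6 79.9] 11.2
0.5723213550808051 64.05108690261841 [-0.01105895  0.42835735 -2.26858666]
shift [ 0.3  0.1 60.6] rotvec [-0.001  0.001  0.   ] cur yaw 101.0 pos [ 0.4936 -0.1344  0.1001] q6 -2.26
```

View pics/w2.png

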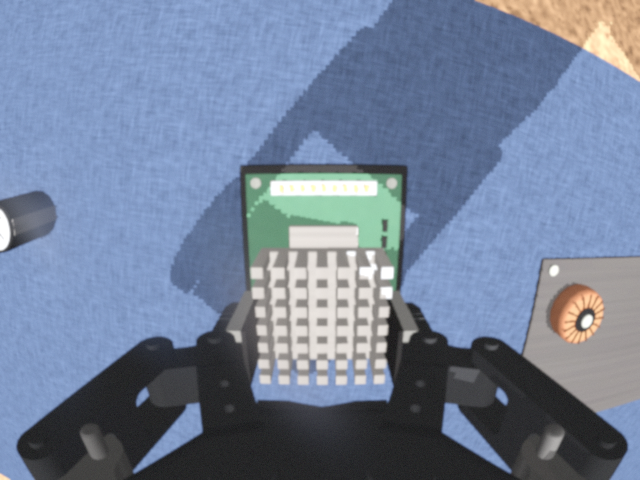

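The held heatsink at (322,318) lines up with the lid edge at columns 290–358 and is square to the board.

>>> play_rows:
  xyz:
    - [0,0,20]
    - [0,0,40]
    - [0,0,52]
    - [0,0,58]
    - [0,0,60.5]
    - [0,0,61]
    - [0,0,61]
    - [0,0,61]
    - [0,0,61]
    - [0,0,61]
  rot:
    - [0,0,0]
    - [0,0,0]
    - [0,0,0]
    - [0,0,0]
    - [0,0,0]
    - [0,0,0]
    - [0,0,0]
    - [0,0,0]
    - [0,0,0]
    - [0,0,0]
  grip: [0,0,0,0,0,0,0,0.75,0.75,0.75]

```text
time_s: 6.45
eef_pos: [0.4926, -0.1341, 0.0384]
eef_rot: [0.0, -0.096, 0.995, -0.0]
wrist_force: [-0.1, -0.4, -0.5]
opening: 0.75
grasp_force: 0.0
```

```bash
python3 - <<'E'
from h import *
o=readout.get_obs();print(o['opening'],o['grasp_force'],o['wrist_force'])
plan(.4934,-.1344,.14,101)
plan(.6975,-.0055,.14,123)
E
```

```text
0.7499973726820459 0.0 [-0.12737297 -0.37420596 -0.4841747 ]
shift [  -0.8   -0.4 -101.6] rotvec [-0.  0.  0.] cur yaw 101.0 pos [ 0.4926 -0.1341  0.0384] q6 -2.26
shift [-225.7   87.1 -101.5] rotvec [-0.     0.    -0.384] cur yaw 101.0 pos [ 0.4926 -0.1341  0.0384] q6 -2.26
```

>>> play_rows:
  xyz:
    - [0,0,-20]
    - [0,0,-55]
    - [-10,4,-90]
    - [-55,20,-101]
    - [-105,40,-101]
    - [-155,60,-101]
    - [-195,76,-101]
    - [-220,86,-101]
    - [-225.7,87,-101]
    - [-225.7,87,-101]
  rot:
    - [0,0,0]
    - [0,0,0]
    - [0,0,-0.05]
    - [0,0,-0.12]
    - [0,0,-0.2]
    - [0,0,-0.3]
    - [0,0,-0.384]
    - [0,0,-0.384]
    - [0,0,-0.384]
    - [0,0,-0.384]
  grip: [0.8,0.9,1,1,1,1,1,1,1,1]

```text
time_s: 7.7
eef_pos: [0.6969, -0.0058, 0.1388]
eef_rot: [-0.0, -0.284, 0.959, 0.0]
wrist_force: [-0.5, -0.5, -0.5]
opening: 0.999
grasp_force: 0.0
```

```bash
python3 - <<'E'
from h import *
c,q=wcloud('w3'); 
rect(q,near(q,.698,-.006,.045,.012,.04),'fan')
rect(q,near(q,.493,-.134,.045,.03,.06),'hs')
for n in ('top','scene'):
    c=vision.camera(n); P=cloud(c); rect(P,near(P,.493,-.134,.05,.028,.06),'hs '+n)
plan(.6977,-.0058,.022,122.8)
E
```

```text
fan 3474 z50 0.0181 z95 0.0198 mean [696.6  -5.3  17. ] rect [697.4  -4.6] [50.5 50.3] 32.8
hs few
hs top 321 z50 0.0392 z95 0.0428 mean [ 493.1 -135.    38.1] rect [ 493.  -134.9] [50.  50.4] 10.9
hs scene 342 z50 0.0383 z95 0.0423 mean [ 495.5 -134.6   37.3] rect [ 493.5 -134.6] [54.2 50.9] 10.4
shift [-1.300e+00 -1.000e-01  1.173e+02] rotvec [ 0.    -0.001  0.003] cur yaw 123.0 pos [ 0.6966 -0.0064  0.1393] q6 -2.32
```

The heatsink sits at (493, −135) mm with its top at z ≈ 41 mm, so it is centred on the lid. Next is the fan.

>>> play_rows:
  xyz:
    - [-1,0,30]
    - [-1,0,65]
    - [-1,0,95]
    - [-1,0,112]
    - [-1,0,117]
    - [-1,0,117]
    - [-1,0,117]
    - [-1,0,117]
    - [-1,0,117]
    - [-1,0,117]
  rot:
    - [0,0,0]
    - [0,0,0]
    - [0,0,0]
    - [0,0,0]
    - [0,0,0]
    - [0,0,0]
    - [0,0,0]
    - [0,0,0]
    - [0,0,0]
    - [0,0,0]
  grip: [1,1,1,1,1,0.5,0.3,0,0,0]

```text
time_s: 9.1
eef_pos: [0.6996, -0.0052, 0.0243]
eef_rot: [0.001, -0.284, 0.959, -0.001]
wrist_force: [-0.0, -1.1, 6.2]
opening: 0.57
grasp_force: 64.1
```

```bash
python3 - <<'E'
from h import *
o=readout.get_obs();print(o['opening'],o['grasp_force'],o['wrist_force'])
plan(.4932,-.1347,.12,101)
E
```

```text
0.5702349768349846 64.08315539360046 [-0.04080694 -1.09802014  6.23300439]
shift [243.5   3.7 -96.3] rotvec [-0.002  0.003  0.384] cur yaw 123.0 pos [ 0.6996 -0.0052  0.0243] q6 -2.32
```

>>> play_rows:
  xyz:
    - [0,0,-25]
    - [0,0,-65]
    - [10,0,-96]
    - [55,1,-96]
    - [105,2,-96]
    - [155,2,-96]
    - [200,3,-96]
    - [235,4,-96]
    - [242,4,-96]
    - [242,4,-96]
  rot:
    - [0,0,0]
    - [0,0,0]
    - [0,0,0]
    - [0,0,0.1]
    - [0,0,0.2]
    - [0,0,0.3]
    - [0,0,0.384]
    - [0,0,0.384]
    - [0,0,0.384]
    - [0,0,0.384]
  grip: [0,0,0,0,0,0,0,0,0,0]

```text
time_s: 10.35
eef_pos: [0.4938, -0.1338, 0.1194]
eef_rot: [0.001, -0.096, 0.995, -0.0]
wrist_force: [0.9, -0.5, -0.7]
opening: 0.57
grasp_force: 63.4
```

```bash
python3 - <<'E'
from h import *
c,q=wcloud('w4'); o,p,r=tool()
print(o['opening'],o['grasp_force'],o['wrist_force'])
plan(.4932,-.1347,.0655,101)
E
```

```text
0.564457330417479 63.35779309272766 [-0.0460092  -0.22663861 -0.32516201]
shift [ 1.3 -0.9 53.8] rotvec [-0.001  0.002  0.   ] cur yaw 101.0 pos [ 0.4942 -0.1335  0.1193] q6 -2.26
```

View pics/w4.png

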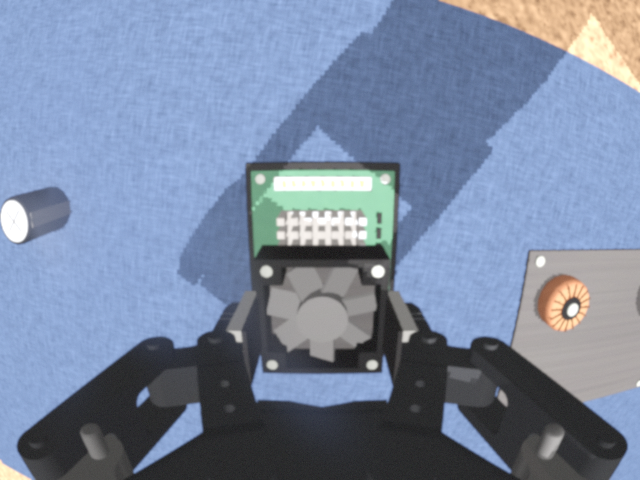

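The fan is held level and square at (322,315), above the heatsink (columns 278–367).

>>> play_rows:
  xyz:
    - [0,-0.5,20]
    - [0,-0.5,36]
    - [0,-0.5,46]
    - [0,-0.5,51]
    - [0,-0.5,53.5]
    - [0,-0.5,54.5]
    - [0,-0.5,54.5]
    - [0,-0.5,54.5]
    - [0,-0.5,54.5]
    - [0,-0.5,54.5]
  rot:
    - [0,0,0]
    - [0,0,0]
    - [0,0,0]
    - [0,0,0]
    - [0,0,0]
    - [0,0,0]
    - [0,0,0]
    - [0,0,0]
    - [0,0,0]
    - [0,0,0]
  grip: [0,0,0,0,0,0,0,0.75,0.75,0.75]

```text
time_s: 11.65
eef_pos: [0.4933, -0.1341, 0.0638]
eef_rot: [0.0, -0.096, 0.995, -0.0]
wrist_force: [0.9, 1.2, 0.6]
opening: 0.75
grasp_force: 0.0
```

```bash
python3 - <<'E'
from h import *
o=readout.get_obs();print(o['opening'],o['grasp_force'],o['wrist_force'])
plan(.506,-.350,.14,11)
plan(.506,-.350,.14,60)
E
```

```text
0.749503020205569 0.0 [0.91102587 1.20047456 0.61824671]
shift [  28.8 -214.4  -76.2] rotvec [-0.    -0.    -1.571] cur yaw 101.0 pos [ 0.4933 -0.1341  0.0638] q6 -2.26
shift [  28.8 -214.4  -76.2] rotvec [-0.     0.     0.716] cur yaw 101.0 pos [ 0.4933 -0.1341  0.0638] q6 -2.26
```

>>> play_rows:
  xyz:
    - [0,0,-20]
    - [0,0,-50]
    - [3,-20,-76]
    - [8,-60,-76]
    - [14,-100,-76]
    - [20,-145,-76]
    - [25,-185,-76]
    - [28,-208,-76]
    - [28.8,-214.4,-76]
    - [28.8,-214.4,-76]
  rot:
    - [0,0,0]
    - [0,0,0.1]
    - [0,0,0.28]
    - [0,0,0.46]
    - [0,0,0.64]
    - [0,0,0.82]
    - [0,0,1.0]
    - [0,0,1.18]
    - [0,0,1.36]
    - [0,0,1.54]
  grip: [0.8,0.9,1,1,1,1,1,1,1,1]

```text
time_s: 12.9
eef_pos: [0.5056, -0.3508, 0.1393]
eef_rot: [-0.0, 0.627, 0.779, -0.0]
wrist_force: [0.1, 0.3, -0.1]
opening: 0.997
grasp_force: 0.0
```

```bash
python3 - <<'E'
from h import *
for n in ('top','scene'):
    c=vision.camera(n); P=cloud(c); rect(P,near(P,.493,-.134,.05,.05,.075),'fan '+n)
    rect(P,near(P,.505,-.35,.035,.043,.06),'cap '+n)
c,q=wcloud('w5'); rect(q,near(q,.505,-.35,.035,.045,.06),'cap')
rect(q,near(q,.505,-.35,.035,.045,.06)&(c['color'].min(-1)>150),'cap silver')
plan(.506,-.350,.029,11)
E
```

```text
fan top 509 z50 0.0577 z95 0.0625 mean [ 492.9 -135.1   57.3] rect [ 493. -135.] [49.9 50.6] 11.2
cap top 164 z50 0.0496 z95 0.0535 mean [ 507.6 -345.5   49.4] rect [ 509.  -345.5] [21.5 36.1] 50.7
fan scene 342 z50 0.0574 z95 0.0625 mean [ 494.5 -133.8   57.2] rect [ 493.6 -134.1] [56.2 51.1] 10.5
cap scene 147 z50 0.0497 z95 0.0523 mean [ 508.1 -349.6   49.3] rect [ 507.3 -351.9] [36.7 32.8] 61.9
cap 2508 z50 0.0496 z95 0.0507 mean [ 504.  -347.7   49.5] rect [ 504.  -348.4] [34.  34.9] 11.4
cap silver 1770 z50 0.0498 z95 0.0508 mean [ 504.1 -348.6   49.8] rect [ 504.1 -348.7] [29. 29.] 62.4
shift [ -0.2   0.2 110.5] rotvec [-0.    -0.     0.034] cur yaw 12.9 pos [ 0.5058 -0.3499  0.1395] q6 -1.02
```

View pics/w5.png

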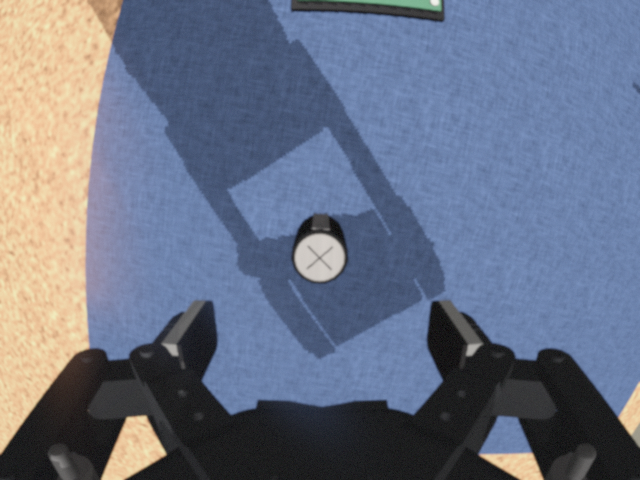

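The fan is on the heatsink at (493, −135) mm, with its top at ≈ 61 mm. The wrist view shows the capacitor at (320,257), centred between the pads.

>>> play_rows:
  xyz:
    - [0,0,30]
    - [0,0,60]
    - [0,0,90]
    - [0,0,106]
    - [0,0,110]
    - [0,0,110]
    - [0,0,110]
    - [0,0,110]
    - [0,0,110]
    - [0,0,110]
  rot:
    - [0,0,0.03]
    - [0,0,0.03]
    - [0,0,0.03]
    - [0,0,0.03]
    - [0,0,0.03]
    - [0,0,0.03]
    - [0,0,0.03]
    - [0,0,0.03]
    - [0,0,0.03]
    - [0,0,0.03]
  grip: [1,1,1,1,1,0.5,0.3,0,0,0]

```text
time_s: 14.3
eef_pos: [0.5067, -0.3507, 0.0311]
eef_rot: [0.001, 0.636, 0.772, -0.0]
wrist_force: [-0.9, 1.5, 5.1]
opening: 0.4
grasp_force: 59.6
```

```bash
python3 - <<'E'
from h import *
o=readout.get_obs();print(o['opening'],o['grasp_force'],o['wrist_force'])
plan(.488,.129,.14,11)
E
```

```text
0.3995470660202125 59.58925008773804 [-0.89271147  1.54805432  5.06114902]
shift [ 474.1   73.9 -109.7] rotvec [0.001 0.002 0.001] cur yaw 11.1 pos [ 0.5067 -0.3507  0.0311] q6 -0.99
```

>>> play_rows:
  xyz:
    - [0,0,-30]
    - [0,0,-70]
    - [20,3,-110]
    - [65,10,-110]
    - [115,18,-110]
    - [165,26,-110]
    - [215,34,-110]
    - [265,42,-110]
    - [315,50,-110]
    - [365,57,-110]
  rot:
    - [0,0,0]
    - [0,0,0]
    - [0,0,0]
    - [0,0,0]
    - [0,0,0]
    - [0,0,0]
    - [0,0,0]
    - [0,0,0]
    - [0,0,0]
    - [0,0,0]
  grip: [0,0,0,0,0,0,0,0,0,0]

```text
time_s: 15.55
eef_pos: [0.4915, 0.0209, 0.1398]
eef_rot: [0.0, 0.636, 0.772, 0.0]
wrist_force: [-0.2, -0.4, -1.0]
opening: 0.392
grasp_force: 59.8
```

>>> play_rows:
  xyz:
    - [40,6,0]
    - [75,12,0]
    - [100,16,0]
    - [109,17,0]
    - [109,17,0]
    - [109,17,0]
    - [109,17,0]
    - [109,17,0]
    - [109,17,0]
    - [109,17,0]
  rot:
    - [0,0,0]
    - [0,0,0]
    - [0,0,0]
    - [0,0,0]
    - [0,0,0]
    - [0,0,0]
    - [0,0,0]
    - [0,0,0]
    - [0,0,0]
    - [0,0,0]
  grip: [0,0,0,0,0,0,0,0,0,0]

```text
time_s: 16.8
eef_pos: [0.4877, 0.1293, 0.1398]
eef_rot: [0.0, 0.636, 0.772, -0.0]
wrist_force: [0.5, -0.5, -0.9]
opening: 0.396
grasp_force: 59.8
```

```bash
python3 - <<'E'
from h import *
c,q=wcloud('w6'); o,p,r=tool()
print(o['opening'],o['grasp_force'],o['wrist_force'])
rect(q,near(q,.4744,.198,.05,.026,.05),'big')
rect(q,near(q,.5015,.0605,.04,.016,.05),'small')
rect(q,near(q,p[0],p[1],.03,.1,.15)&(c['color'].min(-1)>150),'held top')
plan(.488,.1293,.0355,11)
E
```

```text
0.3960741295563005 59.757530093193054 [ 0.36275737  0.93190503 -1.60430749]
big 7870 z50 0.0352 z95 0.0370 mean [473.3 200.7  34.9] rect [473.2 200.5] [62.8 62.4] 2.8
small few
held top few
shift [ -0.2   0.3 104.3] rotvec [-0.    -0.     0.001] cur yaw 11.1 pos [0.4876 0.1294 0.1398] q6 -0.17
```

View pics/w6.png

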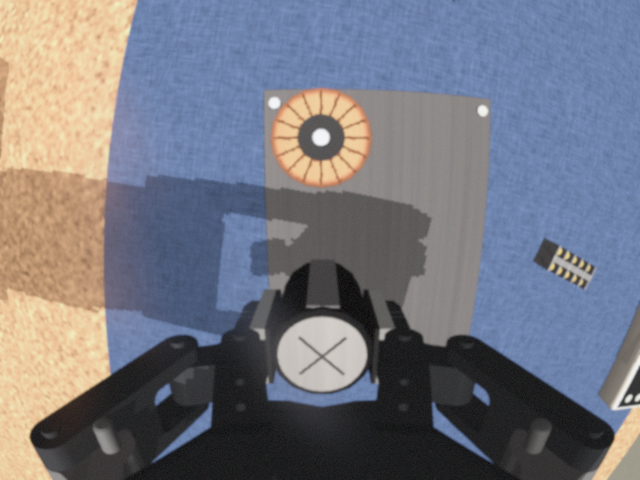

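The capacitor is held upright at (322,354), in line with the big toroid at (321,137).

>>> play_rows:
  xyz:
    - [0,0,30]
    - [0,0,60]
    - [0,0,85]
    - [0,0,97]
    - [0,0,102]
    - [0,0,104]
    - [0,0,104.5]
    - [0,0,104.5]
    - [0,0,104.5]
    - [0,0,104.5]
  rot:
    - [0,0,0]
    - [0,0,0]
    - [0,0,0]
    - [0,0,0]
    - [0,0,0]
    - [0,0,0]
    - [0,0,0]
    - [0,0,0]
    - [0,0,0]
    - [0,0,0]
  grip: [0,0,0,0,0,0,0,0,0.6,0.6]

```text
time_s: 18.1
eef_pos: [0.4879, 0.1295, 0.0356]
eef_rot: [0.0, 0.636, 0.772, 0.0]
wrist_force: [0.1, -0.2, -0.1]
opening: 0.597
grasp_force: 0.0
```

>>> play_rows:
  xyz:
    - [0,0,0]
    - [0,0,0]
    - [0,0,-20]
    - [0,0,-60]
    - [0,0,-100]
    - [0,0,-110]
    - [0,0,-110]
    - [0,0,-110]
    - [0,0,-110]
    - [0,0,-110]
  rot:
    - [0,0,0]
    - [0,0,0]
    - [0,0,0]
    - [0,0,0]
    - [0,0,0]
    - [0,0,0]
    - [0,0,0]
    - [0,0,0]
    - [0,0,0]
    - [0,0,0]
  grip: [0.65,0.65,0.7,0.8,1,1,1,1,1,1]

```text
time_s: 19.35
eef_pos: [0.4871, 0.1294, 0.1444]
eef_rot: [-0.001, 0.636, 0.772, -0.001]
wrist_force: [0.3, -0.2, -0.1]
opening: 0.998
grasp_force: 0.0
```

```bash
python3 - <<'E'
from h import *
c,q=wcloud('w7')
rect(q,near(q,.488,.1295,.04,.04,.07),'cap')
rect(q,near(q,.4744,.198,.05,.026,.05),'big')
rect(q,near(q,.692,.1485,.045,.015,.04),'block')
plan(.6915,.1488,.14,77.8)
E
```

```text
cap 2634 z50 0.0535 z95 0.0546 mean [487.6 133.6  52.9] rect [487.8 132.2] [34.  35.1] 38.3
big 7623 z50 0.0352 z95 0.0370 mean [473.3 200.6  34.9] rect [470.7 194.1] [78.4 63.3] 68.5
block 1267 z50 0.0216 z95 0.0246 mean [688.5 151.4  21.2] rect [690.6 150.9] [22.3 52.3] 78.2
shift [-20.2 204.1   4.3] rotvec [-1.000e-03 -1.000e-03 -1.165e+00] cur yaw 11.1 pos [0.4873 0.1294 0.1446] q6 -0.17
```

>>> play_rows:
  xyz:
    - [0,10,0]
    - [-4,40,0]
    - [-8,75,0]
    - [-11,110,0]
    - [-15,145,0]
    - [-18,180,0]
    - [-20,200,2]
    - [-20,204,4]
    - [-20,204,4]
    - [-20,204,4]
  rot:
    - [0,0,-0.1]
    - [0,0,-0.26]
    - [0,0,-0.42]
    - [0,0,-0.58]
    - [0,0,-0.74]
    - [0,0,-0.9]
    - [0,0,-1.06]
    - [0,0,-1.165]
    - [0,0,-1.165]
    - [0,0,-1.165]
  grip: [1,1,1,1,1,1,1,1,1,1]

```text
time_s: 20.65
eef_pos: [0.6913, 0.149, 0.141]
eef_rot: [-0.0, 0.107, 0.994, -0.0]
wrist_force: [-0.1, 0.1, 0.4]
opening: 1.0
grasp_force: 0.0
```

```bash
python3 - <<'E'
from h import *
c,q=wcloud('w8')
rect(q,near(q,.692,.1485,.045,.015,.04),'block')
for n in ('top','scene'):
    c=vision.camera(n); P=cloud(c); rect(P,near(P,.488,.13,.03,.045,.07),'cap '+n)
    rect(P,near(P,.4744,.198,.045,.026,.05),'big'); rect(P,near(P,.5015,.0605,.04,.016,.05),'small')
plan(.6915,.1488,.023,78)
E
```

```text
block 2123 z50 0.0206 z95 0.0248 mean [690.5 151.1  20.9] rect [690.7 150.9] [22.  50.2] 79.3
cap top 98 z50 0.0535 z95 0.0582 mean [489.8 120.1  53.5] rect [489.9 119.6] [31.4 13.4] 2.7
big few
small 358 z50 0.0253 z95 0.0295 mean [501.   60.8  25.1] rect [501.5  60.6] [41.8 41.5] 44.3
cap scene 122 z50 0.0538 z95 0.0568 mean [492.2 128.6  53. ] rect [491.1 129.8] [33.6 33.5] 84.1
big 43 z50 0.0351 z95 0.0382 mean [478.5 189.3  34.7] rect [476.1 193.9] [61.2 38.4] 30.3
small 181 z50 0.0254 z95 0.0289 mean [505.7  59.9  24.8] rect [504.2  60.6] [42.3 42. ] 64.4
shift [ -0.   -0.2 118.5] rotvec [-0.     0.    -0.004] cur yaw 77.8 pos [0.6915 0.149  0.1415] q6 -1.31
```

View pics/w8.png

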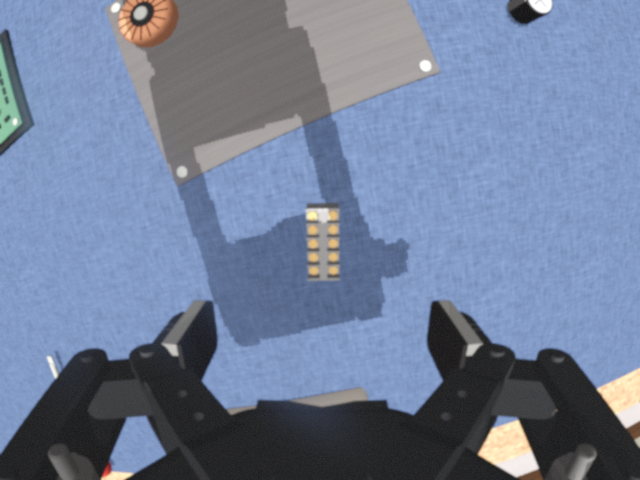

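The wrist view shows the block at (323,243), upright between the pads and aligned with the tool.

>>> play_rows:
  xyz:
    - [0,1,30]
    - [0,1,65]
    - [0,1,95]
    - [0,1,112]
    - [0,1,118]
    - [0,1,118]
    - [0,1,118]
    - [0,1,118]
    - [0,1,118]
    - [0,1,118]
  rot:
    - [0,0,-0.01]
    - [0,0,-0.01]
    - [0,0,-0.01]
    - [0,0,-0.01]
    - [0,0,-0.01]
    - [0,0,-0.01]
    - [0,0,-0.01]
    - [0,0,-0.01]
    - [0,0,-0.01]
    - [0,0,-0.01]
  grip: [1,1,1,1,1,0.5,0.2,0,0,0]

```text
time_s: 22.05
eef_pos: [0.6927, 0.15, 0.0245]
eef_rot: [0.001, 0.101, 0.995, 0.0]
wrist_force: [0.2, 0.7, 5.3]
opening: 0.243
grasp_force: 59.5
```

```bash
python3 - <<'E'
from h import *
o=readout.get_obs();print(o['opening'],o['grasp_force'],o['wrist_force'])
plan(.550,.2135,.11,101.1)
E
```

```text
0.2430264084766131 59.52210545539856 [0.20591793 0.6543837  5.26798493]
shift [152.5  33.5 -85.8] rotvec [ 0.     0.002 -0.397] cur yaw 78.4 pos [0.6927 0.15   0.0245] q6 -1.32
```

>>> play_rows:
  xyz:
    - [0,0,-25]
    - [0,0,-60]
    - [10,2,-86]
    - [40,9,-86]
    - [75,16,-86]
    - [110,24,-86]
    - [140,31,-86]
    - [151,33.5,-86]
    - [151,33.5,-86]
    - [151,33.5,-86]
  rot:
    - [0,0,0]
    - [0,0,0]
    - [0,0,-0.05]
    - [0,0,-0.15]
    - [0,0,-0.25]
    - [0,0,-0.35]
    - [0,0,-0.397]
    - [0,0,-0.397]
    - [0,0,-0.397]
    - [0,0,-0.397]
  grip: [0,0,0,0,0,0,0,0,0,0]

```text
time_s: 23.3
eef_pos: [0.5521, 0.2127, 0.1099]
eef_rot: [0.001, -0.096, 0.995, -0.0]
wrist_force: [0.3, -0.0, -0.3]
opening: 0.243
grasp_force: 58.8
```

```bash
python3 - <<'E'
from h import *
c,q=wcloud('w9'); o=readout.get_obs();print(o['opening'],o['grasp_force'],o['wrist_force'])
rect(q,near(q,.4744,.198,.045,.026,.05),'big')
plan(.550,.2135,.029,101.1)
E
```

```text
0.24506524192242565 58.84944498538971 [ 0.23056242  0.1980259  -1.23265524]
big 10307 z50 0.0352 z95 0.0370 mean [473.8 200.9  34.9] rect [473.4 201. ] [62.6 62.9] 2.6
shift [ 1.9  1.3 80.7] rotvec [-0.     0.001 -0.001] cur yaw 101.1 pos [0.552  0.2126 0.1097] q6 -1.6
```

View pics/w9.png

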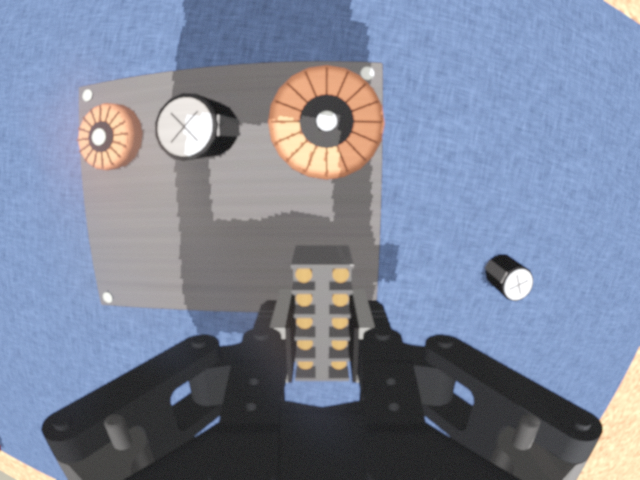

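The held block at (322,322) is square to the plate. The big toroid at (327,122) is about 1.5 mm to its +y side, so I'll shift by that amount.

>>> play_rows:
  xyz:
    - [1,1.5,25]
    - [1,1.5,50]
    - [1,1.5,68]
    - [1,1.5,76]
    - [1,1.5,80]
    - [1,1.5,81]
    - [1,1.5,81]
    - [1,1.5,81]
    - [1,1.5,81]
    - [1,1.5,81]
  rot:
    - [0,0,0]
    - [0,0,0]
    - [0,0,0]
    - [0,0,0]
    - [0,0,0]
    - [0,0,0]
    - [0,0,0]
    - [0,0,0]
    - [0,0,0]
    - [0,0,0]
  grip: [0,0,0,0,0,0,0,0,0.45,0.45]

```text
time_s: 24.6
eef_pos: [0.5496, 0.2145, 0.0285]
eef_rot: [0.0, -0.097, 0.995, 0.0]
wrist_force: [-1.3, 0.3, 0.1]
opening: 0.45
grasp_force: 0.0
```

>>> play_rows:
  xyz:
    - [0,0,0]
    - [0,0,0]
    - [0,0,-20]
    - [0,0,-60]
    - [0,0,-110]
    - [-40,0,-150]
    - [-80,0,-150]
    - [-90,0,-150]
    - [-90,0,-150]
    - [-90,0,-150]
  rot:
    - [0,0,0]
    - [0,0,0]
    - [0,0,0]
    - [0,0,0]
    - [0,0,0]
    - [0,0,0]
    - [0,0,0]
    - [0,0,0]
    - [0,0,0]
    - [0,0,0]
  grip: [0.5,0.5,0.5,0.5,0.5,0.5,0.5,0.5,0.5,0.5]

```text
time_s: 25.85
eef_pos: [0.6364, 0.2317, 0.1777]
eef_rot: [-0.001, -0.097, 0.995, -0.0]
wrist_force: [-0.4, -0.5, 0.2]
opening: 0.5
grasp_force: 0.0
```

```bash
python3 - <<'E'
from h import *
c,q=wcloud('w10')
A=[('wrist',q)]+[(n,cloud(vision.camera(n))) for n in ('top','scene')]
for n,P in A:
    print(n)
    rect(P,near(P,.488,.13,.03,.045,.07),' cap')
    rect(P,near(P,.4744,.198,.045,.026,.05),' big'); rect(P,near(P,.5015,.0605,.04,.016,.05),' small')
    rect(P,near(P,.55,.2135,.035,.018,.04),' block'); rect(P,near(P,.544,.339,.03,.018,.04),' spare')
    rect(P,near(P,.493,-.134,.045,.05,.08),' fan')
E
```

```text
wrist
 cap 1526 z50 0.0535 z95 0.0549 mean [492.  133.7  53.1] rect [492.6 132.3] [26.5 35.6] 3.6
 big 4023 z50 0.0352 z95 0.0373 mean [482.7 202.6  34.7] rect [482.9 202.8] [44.3 63.1] 10.9
 small 1916 z50 0.0253 z95 0.0278 mean [501.8  67.   24.8] rect [500.7  64.3] [42.9 42.7] 87.2
 block 1943 z50 0.0233 z95 0.0289 mean [547.9 215.1  23.8] rect [548.1 215.5] [49.1 22.2] 11.2
 spare 823 z50 0.0291 z95 0.0305 mean [543.5 340.   28.2] rect [543.  341.5] [25.  23.9] 54.3
 fan few
top
 cap 248 z50 0.0533 z95 0.0574 mean [489.  129.2  53.3] rect [489.1 129.2] [33.8 33.3] 62.7
 big 779 z50 0.0347 z95 0.0393 mean [474.3 197.7  34.6] rect [474.4 198. ] [62.2 60. ] 89.6
 small 357 z50 0.0249 z95 0.0300 mean [501.1  60.9  24.9] rect [501.4  60.6] [41.6 41.6] 43.7
 block 248 z50 0.0247 z95 0.0303 mean [549.7 212.6  24.7] rect [549.8 213.2] [50.7 22.3] 10.6
 spare few
 fan 506 z50 0.0577 z95 0.0627 mean [ 492.8 -134.8   57.3] rect [ 493. -135.] [50.  50.6] 10.9
scene
 cap 120 z50 0.0538 z95 0.0565 mean [492.  128.5  53.1] rect [489.9 129. ] [31.8 33.1] 13.3
 big 312 z50 0.0354 z95 0.0391 mean [479.8 196.4  34.9] rect [476.1 198.2] [60.7 60.9] 27.9
 small 178 z50 0.0253 z95 0.0293 mean [505.5  60.2  24.8] rect [502.6  61.1] [39.7 42.1] 7.5
 block 159 z50 0.0261 z95 0.0307 mean [551.3 212.4  25.6] rect [549.5 214.3] [53.6 26.4] 13.9
 spare 75 z50 0.0286 z95 0.0338 mean [546.2 338.1  27.6] rect [543.5 339.8] [24.6 25.7] 89.8
 fan 333 z50 0.0574 z95 0.0624 mean [ 494.8 -133.8   57.2] rect [ 493.2 -134.5] [56.8 51.3] 11.5
```

View pics/w10.png

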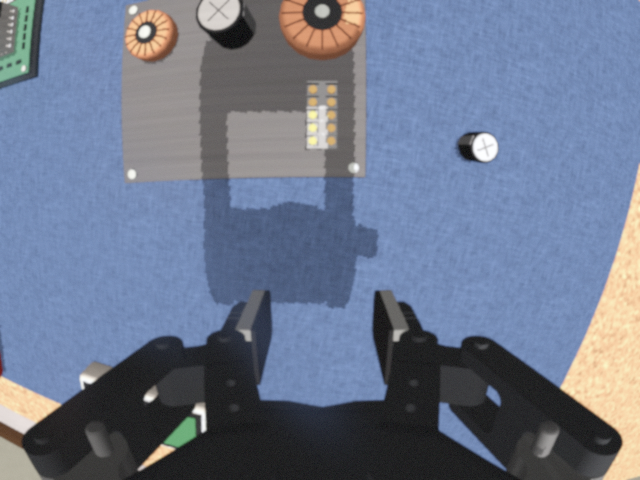

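All poses check out. The capacitor is about 1 mm from midway, and the block is 77 mm behind the big transformer's axis with about 0.3 mm sideways error, square to the plate. The spare hasn't moved, and in the last view the gripper is empty and clear, with the block at (321,116).

```bash
python3 -c "
from bench import ctrl
print(ctrl.hand_in())"
```

```text
the job is handed in; nothing more can be done
None
```

I handed the job in after about 26 s of robot time: heatsink and fan stacked on the processor, capacitor and terminal block placed on the plate, everything released and the spare untouched. My last camera checks put every part within about 2 mm of its target, but the hand-in returned no verdict.

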